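Press the microscope service spanners home in their cutout tray

ROBOT

A 6-joint arm with a two-finger parallel gripper is mounted at the origin on the work surface. World frame = base frame: x ahead of the robot, y to its left, z up, the work surface at z = 0. Lengths are in m, angles in rad, forces in N, time in s.
With the tool pointing down it reaches from about 0.425 to 1.125 m from the base axis. Payload 14.9 kg.
Tool frame: the origin (TCP) lies midway between the tips of the shut fingers; the grasp point (between the pads) lies 19 mm behind it; z points along the fingers, x is the direction in which the jaws open and shut, and the axes are right-handed (so a half turn about z gives the same grasp; the last joint's range is limited). The gripper opens to 91 mm and grips with 3 to 60 N. Pads are 32 mm wide; open, the fingers measure 118 mm over their backs; the gripper's body (76 mm by 178 mm) begins 60 mm behind the grasp point.
Start: joints at [-1.282, 0.379, 1.734, -0, 1.028, -0.033], TCP at [0.221, -0.664, 0.214] pointing down, gripper open.
Joint ranges: [-2.77, 2.77], [-0.74, 2.19], [0, 2.66], [-1.06, 4.2], [0.31, 2.87], [-3.08, 3.08]. Speed limits (rad/s): [1.89, 1.89, 2.39, 3.14, 3.14, 3.14].

INTERFACE

Orientations are given as a rotation vector (axis times angle).
In Python, from workcell import ctrl gives the robot as it stands. The module is installed in compiled form; this text tells all that it offers.
- The arm moves only by the tool play_rows, never from a script. Its argument "rows" is a list that holds one entry, the list of rows, each a list of 4 numbers: the shift along the tool's x, y, z in units of 4 cm (1.0 is 4 cm), then the turn about the tool's z in units of 0.08 rad (1.0 is 0.08 rad). A call has 1 to 5 rows; each row shifts and turns the commanded pose from where the row before left it, along the tool's axes as they then stand; what a row does not reach is not made up. A row lasts 1/10 s, in which the tool goes at most 50 mm and 8.59 degrees, less where a joint would pass 70% of its speed; a pose out of reach is approached as far as the arm can. A call with a number of a shift or a turn outside -1 to 1 is refused whole. A call with a gripper value outside its range is refused whole. "gripper" is the opening, from 0 (shut) to 1 (fully open), set as the call begins (left out, the last holds). The fingers move at their own pace and stop on an object; the grip force is fixed at half the most. Time passes only in rows, so rows that do not move let the fingers close. It gives the time, the measured TCP pose, the force and the opening at its end, in the units of the state.
- ctrl.state(): the state, without advancing time (a new reading comes with each control period).
- ctrl.capture(name): name is "scene" or "top" or "wrist"; returns (picture, depth): 420x560x3 uint8, red, green, blue; 420x560 float32, m along the optical axis (not along the pixel's ray), 0 where there is no reading.
- ctrl.camera_params(name): a dict with "fx", "fy", "cx", "cy" (pixels), "eye" and "orientation" of the camera in the world. Camera axes: x right, y up, looking along -z (the intrinsics and any distortion apply to the point x, -y, -z); pixel columns grow to the right and rows downward; lengths in m; the calibration is good to about 2 mm. The wrist camera is an equidistant fisheye: a pixel r from the principal point sees the ray r / f radians off the axis. A picture is of the moment at which its call begins: read the wrist's pose just before it. camera_params takes no time and is no camera call; for the wrist camera it gives the pose at the moment of the call.
- ctrl.sign_off(): hands the job in, once; it reports no verdict.
Trained networks look in the newest picture that a camera, given by its name, has taken for a name from the list of things; names that differ only in an ending like _2 or _b are one class to them, and where a whole thing is asked for, a point or a joint stands for the part that bears it (a point fixed in the world has none). Each returns a list of dicts, best first, with "score" (0 to 1); they miss things now and then, are a little off and sometimes report something else, mostly with a low value. They report only what shows in the picture. A call takes as long as a camera call. They do not tell look-alikes from the thing itself.
- ctrl.outline_of(camera, name): "mask" (420x560 bool, what is visible of it) and "extent" ([left, top, width, height] in pixels, round what is visible of it).
The state is a dict: "time": time; "q": joint angles; "qvel": joint speeds; "effort": joint torques, N m; "eef_pos": TCP position; "tcp_rot": TCP orientation; "force": force on the tool from outside, world axes, zero at the start; "wrist_torque": the same for the moment, N m; "finger_gap": finger opening in m.
Only numpy, scipy, OpenCV 4.12 (cv2) and the standard library are available. Lean on these libraries where they do the work, as an engineer would, in place of code of your own. Each camera call takes 0.05 s, during which the arm holds its last target.

TASK

Put the microscope service tray back in order: lay the hook spanner that was left on the bench into the cutout of its shape, without dropping it, and press it down fully home; also press home the double open-ended spanner, which lies loosely in its own cutout, still standing proud on the catches. Leave the slide box, the oil bottle and the eyepiece where they are.

Things in the scene. Friction and masses are not known exactly. Their poses are not given: they have to be found in the camera images.
- hook_mid (a point): Middle of the handle of the loose hook spanner (C-spanner), half-way up. Plain steel, 11 mm thick all over, about 0.2 kg, edges bevelled 2 mm. It starts flat on the bench: this point 5.5 mm up. z is up, x runs along the handle towards the hook. The handle is a straight bar 18 mm wide in y, from x = -75 to +38 mm, where the hook begins.
- hook_eye (a point): Centre of the C-shaped hook of the hook spanner (nothing is there), half-way up; in the frame of hook_mid it lies at x = +38, y = -28 mm. The hook tapers from 18 to 12 mm wide along a mean radius of 28 mm; it reaches x = +74 and curls down to y = -63 mm of hook_mid; a small tooth at its end points inwards.
- tray: Tool tray, fixed to the bench, level: 208 x 206 x 25 mm; origin at the centre of its underside on the bench, x along the tools, z up. Aluminium frame, dark insert with its face 24 mm above the bench; light floors. Cutouts for the tools are 9 mm deep (floor at 15 mm) and 1.8 mm wider than the tool all round. A fixed black-handled screwdriver lies at y = -81 mm, up to 35 mm high.
- trough_mid (a point): Centre of the finger trough of the tray, on its floor, 8 mm above the bench (origin at x = 0, y = +11 mm of the tray). The trough is 50 mm wide in the tray's x and 158 mm long in y, and crosses both spanner cutouts at mid-handle, so that fingers have at least 24 mm of room on each side of each handle there.
- hook_home (a point): Point fixed in the tray where hook_mid is when the hook spanner is fully home (20.5 mm above the bench, 2 mm of the spanner proud of the face), with the axes the spanner then has: x towards the hook end, hook on the -y side. In the tray's frame x = 0, y = +55 mm. A spanner just laid in stops on its catches with its middle 5.5 mm higher; the hook may sag to the floor until it is pressed.
- hook_catch (a point): Middle of the +x pair of catches of the hook spanner's cutout, at x = +34 mm of hook_home; the other pair is at x = -34 mm. A pair is two rounded sprung plastic noses in the side walls. It gives way when the handle is pressed down over it with about 7 to 10 N (15 to 20 N for both pairs, pressed in the middle); the spanner then goes down to the cutout's floor.
- double_mid (a point): Middle of the shank of the double open-ended spanner, half-way up. Plain steel, 167 mm long, 11 mm thick, about 0.2 kg; straight shank 16 mm wide in y from x = -49 to +46 mm, an open head 42 mm across at the +x end and one 34 mm across at the -x end; z up. It starts in its own cutout, the right way round, resting on the catches 5.5 mm above home.
- double_home (a point): Point fixed in the tray where double_mid is when the double spanner is fully home, 20.5 mm above the bench, with the axes the spanner then has; in the tray's frame x = 0, y = -37 mm. Home, the spanner stands 2 mm proud of the face. Its cutout has the same catches, pairs at x = -34 and +34 mm of this point.
- slide_box_mid (a point): Centre of the grey microscope slide box, 85 x 112 x 33 mm, lying on the bench; not to be disturbed.
- oil_bottle_mid (a point): Centre of the small amber immersion-oil bottle, 34 mm across and 70 mm tall, standing on the bench; not to be disturbed.
- eyepiece_mid (a point): Centre of the black microscope eyepiece, 37 mm across and 58 mm tall, standing on the bench; not to be disturbed.
Not all that is in view belongs to the job. Leave any brown or yellow look-alike of the part that bears hook_mid alone.

How it is judged:
By the outcome, as a careful person would: the job done as asked, in the order asked, and still so for the second after the job is handed in, with the robot touching nothing.
It also fails if it takes over 54 s, if anything falls off the work surface, if the arm or the gripper's body presses on something with over 40 N, if the wrist force passes 120 N, or if a joint passes its speed limit or range.

## Working session

There is one attempt and no reset: what is moved stays moved. The work goes in short steps, Python scripts to look and compute and a tool call to move; the robot and the scene stay as the last step left them, time stands still between calls to the robot, and variables do not carry over. Pictures are saved under pics/ and viewed, and the job is handed in when it is done.

Besides the shell and the picture viewer there is one more tool, called after "Call:" as name(argument=value, ...), one argument or row to a line, values as JSON. play_rows: Moves the arm, as the interface text tells. Shifts and turns lie within -1 to 1; 1 stands for 4 cm of shift or 0.08 rad of turn. Its arguments: {"type":"object","properties":{"rows":{"type":"array"},"gripper":{"type":"number"}},"required":["rows"]}

```bash
mkdir -p pics; ls
cat > h.py <<'E'
import numpy as np, cv2
from workcell import ctrl
from scipy.spatial.transform import Rotation as R
def save(n,p): cv2.imwrite('pics/'+n+'.png',cv2.cvtColor(p,cv2.COLOR_RGB2BGR))
def Rm(o):
    o=np.array(o,float)
    if o.shape==(3,3): return o
    if o.size==3: return R.from_rotvec(o).as_matrix()
    return R.from_quat(o).as_matrix()
E
python3 - <<'E'
from h import *
s=ctrl.state(); print(s)
for n in ['scene','top','wrist']:
    p,d=ctrl.capture(n); save(n+'0',p); np.save(n+'0.npy',d); np.save(n+'0p.npy',p); print(n,ctrl.camera_params(n))
E
```

```text
pics
{'time': 0.0, 'q': array([-1.28229342e+00,  3.79397881e-01,  1.73480228e+00, -1.72708740e-05,
        1.02850660e+00, -3.33033461e-02]), 'qvel': array([ 3.47004816e-05, -6.99891359e-05, -5.87928360e-06, -6.35089943e-04,
       -1.12686571e-03, -1.95494484e-03]), 'effort': array([-6.90423694e-04, -7.63724613e+01, -4.34363508e+01,  6.50813989e-02,
        4.25090070e-02, -1.07636426e-04]), 'eef_pos': array([ 0.22126773, -0.66367456,  0.21328508]), 'tcp_rot': array([-2.54810850e+00,  1.83644759e+00,  1.39877738e-03]), 'force': array([ 0.34553316, -0.1641153 , -0.59868124]), 'wrist_torque': array([0.01784595, 0.02284674, 0.01686584]), 'finger_gap': 0.09126819341603394}
scene {'fx': 519.31606024765, 'fy': 519.31606024765, 'cx': 270.6782936817401, 'cy': 206.49033633388876, 'eye': array([ 1.35332858, -0.40294695,  0.9313246 ]), 'orientation': array([0.68544309, 0.47685504, 1.12147038])}
top {'fx': 390.005965720814, 'fy': 390.005965720814, 'cx': 280.01878003316494, 'cy': 214.93060937676984, 'eye': array([ 0.4312899 , -0.06970125,  1.14863382]), 'orientation': array([ 0.06048678, -0.08359032, -1.54748181])}
wrist {'fx': 325.19226210127806, 'fy': 325.19226210127806, 'cx': 276.3464971875805, 'cy': 207.4900360073948, 'eye': array([ 0.28765175, -0.64253162,  0.38466396]), 'orientation': array([-0.21719831,  0.1576051 , -1.24243248])}
```

View pics/scene0.png

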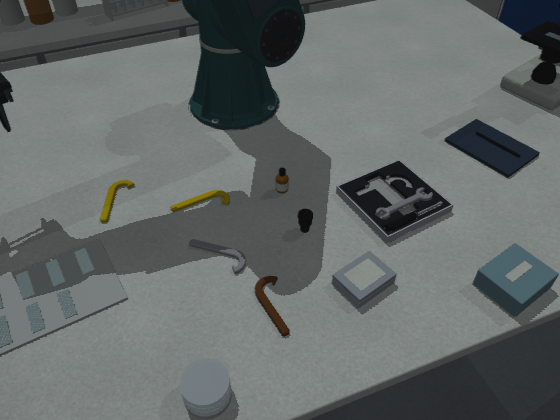

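View pics/top0.png

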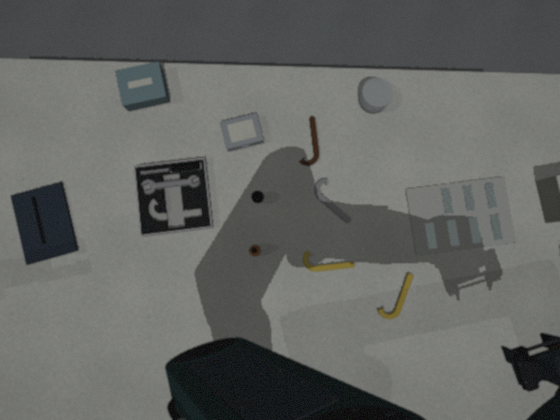

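View pics/wrist0.png

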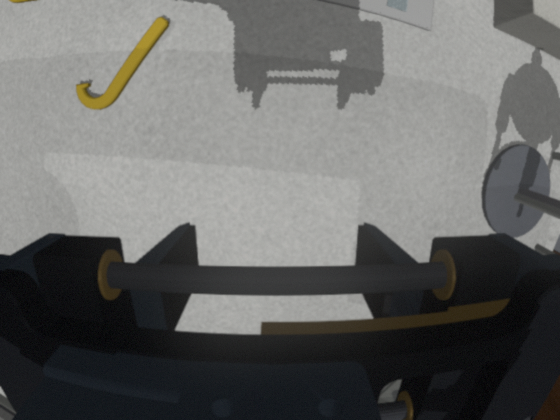

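```bash
cat >> h.py <<'E'
def pix2plane(cam,uv,z,cp=None):
    cp=cp or ctrl.camera_params(cam); M=Rm(cp['orientation']); uv=np.atleast_2d(np.array(uv,float))
    a=(uv[:,0]-cp['cx'])/cp['fx']; b=(uv[:,1]-cp['cy'])/cp['fy']
    if cam=='wrist':
        r=np.hypot(a,b); k=np.where(r>1e-9,np.sin(r)/np.maximum(r,1e-9),1); v=np.c_[a*k,-b*k,-np.cos(r)]
    else: v=np.c_[a,-b,-np.ones_like(a)]
    w=v@M.T; e=np.array(cp['eye']); t=(z-e[2])/w[:,2]
    return e+w*t[:,None]
def world2pix(cam,P,cp=None):
    cp=cp or ctrl.camera_params(cam); M=Rm(cp['orientation']); c=(np.atleast_2d(P)-cp['eye'])@M
    x,y,z=c[:,0],-c[:,1],-c[:,2]
    if cam=='wrist':
        rr=np.hypot(x,y); th=np.arctan2(rr,z); k=np.where(rr>1e-9,th/np.maximum(rr,1e-9),1); a,b=x*k,y*k
    else: a,b=x/z,y/z
    return np.c_[cp['fx']*a+cp['cx'],cp['fy']*b+cp['cy']]
E
python3 - <<'E'
from h import *
for c in ['top','scene']:
    im=np.load(c+'0p.npy').copy()
    for n in ['hook_mid','tray','double_mid','slide_box_mid','oil_bottle_mid','eyepiece_mid']:
        o=ctrl.outline_of(c,n)
        for i,k in enumerate(o[:4]):
            m=k['mask'].astype(np.uint8); ys,xs=np.nonzero(m)
            P=pix2plane(c,np.c_[xs,ys],0.02 if n in('tray','double_mid') else 0.0055)
            r=cv2.minAreaRect((P[:,:2]*1000).astype(np.float32))
            print(c,n,round(k['score'],2),k['extent'],im[m>0].mean(0).round(),P.mean(0).round(3),np.round(r[0],1),np.round(r[1],1),round(r[2],1))
im=np.load('top0p.npy'); 
save('crop_hook',cv2.resize(im[140:260,240:400],None,fx=4.5,fy=4.5,interpolation=cv2.INTER_CUBIC))
save('crop_tray',cv2.resize(im[145:245,120:225],None,fx=5.5,fy=5.5,interpolation=cv2.INTER_CUBIC))
E
```

```text
top hook_mid 0.92 [316.4, 179.9, 30.7, 46.3] [78. 78. 79.] [ 0.585 -0.23   0.006] [ 578.5 -233.5] [150.1  53.4] 29.9
top hook_mid 0.67 [298.4, 114.4, 21.5, 49.0] [64. 51. 42.] [ 0.757 -0.18   0.006] [ 762. -181.] [ 52.1 151.3] 78.4
top hook_mid 0.66 [380.3, 270.6, 30.2, 49.1] [111.  99.  50.] [ 0.3   -0.435  0.006] [ 305.6 -439.2] [ 52.1 148.4] 51.1
top hook_mid 0.59 [304.6, 254.8, 48.2, 16.3] [110.  98.  50.] [ 0.394 -0.225  0.006] [ 394.2 -227.4] [145.3  49.3] 79.5
top tray 0.97 [133.6, 155.1, 81.6, 79.6] [56. 56. 56.] [0.578 0.226 0.02 ] [582.3 225.8] [210.7 212.1] 8.5
top double_mid 0.56 [144.3, 171.7, 55.6, 23.2] [88. 88. 89.] [0.621 0.242 0.02 ] [618.5 237. ] [ 42.2 162.3] 6.4
top double_mid 0.36 [223.0, 113.1, 40.9, 38.6] [111. 113. 111.] [0.78  0.031 0.02 ] [780.5  30.8] [ 96.3 114.5] 16.0
top slide_box_mid 0.57 [223.2, 112.7, 41.4, 40.0] [111. 113. 112.] [0.786 0.033 0.005] [785.6  32.7] [ 97.6 116.1] 15.8
top slide_box_mid 0.46 [134.2, 155.1, 79.3, 82.3] [56. 56. 56.] [0.582 0.228 0.006] [586.1 229.4] [210.7 214.7] 8.4
top oil_bottle_mid 0.55 [249.9, 242.9, 9.4, 13.7] [54. 
[... 778 characters left out ...]
 tray 0.77 [336.8, 160.7, 114.8, 85.3] [47. 49. 51.] [0.589 0.22  0.02 ] [585.2 224.7] [221.6 226.7] 8.5
scene double_mid 0.69 [376.9, 188.3, 51.6, 30.2] [81. 83. 87.] [0.611 0.244 0.02 ] [613.6 241.1] [ 46.3 166.6] 11.2
scene slide_box_mid 0.73 [332.6, 249.9, 63.1, 56.7] [101. 108. 109.] [0.772 0.039 0.005] [770.6  40.3] [101.3 137.2] 16.0
scene oil_bottle_mid 0.52 [272.2, 171.0, 17.6, 20.1] [56. 48. 37.] [ 0.409 -0.004  0.005] [404.9  -2. ] [32.1 95.4] 67.8
scene eyepiece_mid 0.64 [299.4, 209.0, 10.5, 20.9] [17. 17. 17.] [ 0.56  -0.007  0.005] [562.   -7.4] [32.4 75.1] 66.1
scene eyepiece_mid 0.56 [335.2, 160.3, 117.8, 85.3] [50. 52. 54.] [0.578 0.231 0.006] [572.5 235.7] [229.  237.2] 9.0
```

View pics/crop_hook.png

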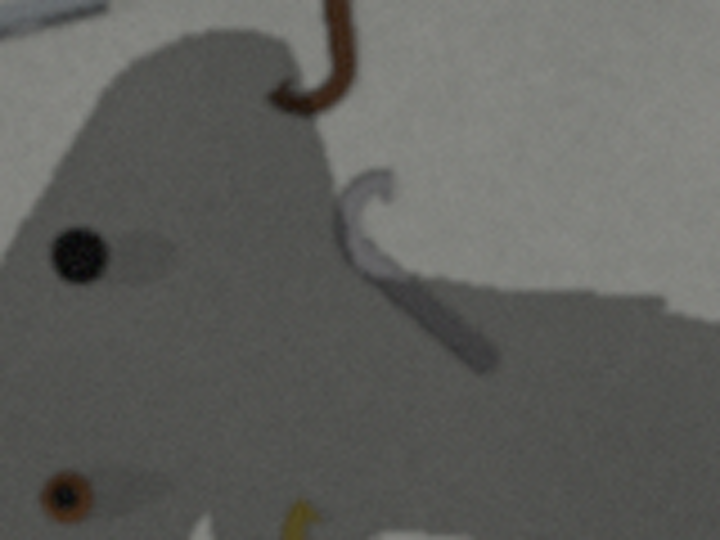

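View pics/crop_tray.png

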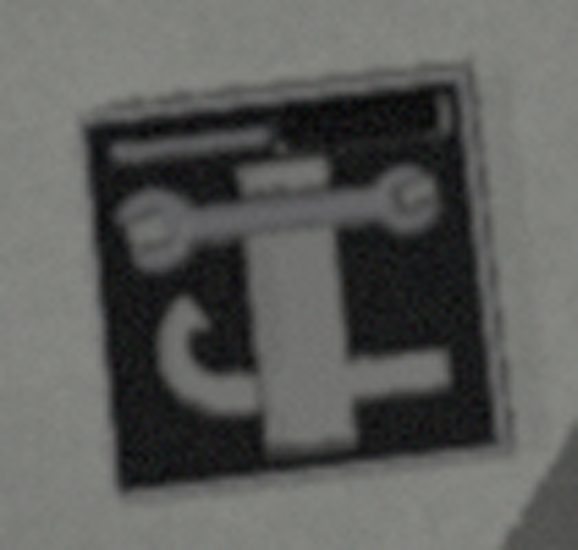

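```bash
cat >> h.py <<'E'
from scipy.optimize import minimize
def hookpoly(end=-85,off=0.0):
    # mm, frame of hook_mid
    a=np.radians(np.linspace(90,end,40)); w=np.linspace(9,6,40)+off
    o=np.c_[38+(28+w)*np.cos(a),-28+(28+w)*np.sin(a)]; i=np.c_[38+(28-w)*np.cos(a),-28+(28-w)*np.sin(a)]
    h=9+off
    return np.r_[[[-75-off,-h],[-75-off,h],[38,h]],o,i[::-1],[[38,-h]]]/1000
def place(poly,x,y,th,z):
    c,s=np.cos(th),np.sin(th); return np.c_[x+poly[:,0]*c-poly[:,1]*s,y+poly[:,0]*s+poly[:,1]*c,np.full(len(poly),z)]
def render(cam,cp,x,y,th,zs,end,shape=(420,560),S=4):
    m=np.zeros((shape[0],shape[1]),np.uint8)
    m=np.zeros((shape[0]*S,shape[1]*S),np.uint8)
    for z in zs:
        uv=(world2pix(cam,place(hookpoly(end),x,y,th,z),cp)+.5)*S-.5
        cv2.fillPoly(m,[np.round(uv*16).astype(np.int32)],1,shift=4)
    return cv2.resize(m.astype(np.float32),(shape[1],shape[0]),interpolation=cv2.INTER_AREA)
def fithook(cam,mask,x0,zs,cp=None,S=2):
    cp=cp or ctrl.camera_params(cam); mf=mask.astype(np.float32)
    def f(p):
        r=render(cam,cp,p[0]/1000,p[1]/1000,p[2]/100,zs,p[3]*3,S=S); return 1-np.minimum(r,mf).sum()/np.maximum(r,mf).sum()
    b=None
    s=np.array([[0,0,0,0],[8,0,0,0],[0,8,0,0],[0,0,8,0],[0,0,0,5]])
    x0=np.array([x0[0]*1000,x0[1]*1000,x0[2]*100,-80/3])
    for k in range(2):
        r=minimize(f,x0,method='Nelder-Mead',options=dict(initial_simplex=x0+s/(k+1),xatol=.03,fatol=1e-5,maxiter=300)); x0=r.x
    return np.array([x0[0]/1000,x0[1]/1000,x0[2]/100,x0[3]*3]),r.fun
E
python3 - <<'E'
from h import *
for c in ['top','scene']:
    o=ctrl.outline_of(c,'hook_mid')[0]
    p,f=fithook(c,o['mask'],[.565,-.245,np.radians(50)],[0,.004,.009,.011]); print(c,p.round(4),np.degrees(p[2]).round(1),f)
s=ctrl.state(); print(s['time'],s['eef_pos'],s['tcp_rot'])
E
```

```text
top [  0.5719  -0.2326   0.8748 -63.7605] 50.1 0.14083677530288696
scene [  0.5681  -0.2306   0.8704 -47.5876] 49.9 0.185555100440979
0.85 [ 0.22139008 -0.66408929  0.21393773] [ 2.54864325e+00 -1.83679365e+00  1.48235087e-05]
```

```bash
cat >> h.py <<'E'
def yaw_of(rv):
    M=R.from_rotvec(rv).as_matrix(); return np.arctan2(M[1,0],M[0,0])
def plan(target,yaw,start=None,vmax=0.039,dec=2,n=None):
    """rows from current pose to target tcp pos and tool-x yaw"""
    if start is None:
        s=ctrl.state(); p=s['eef_pos'].copy(); a=yaw_of(s['tcp_rot'])
    else: p,a=np.array(start[:3],float),start[3]
    t=np.array(target,float); da=(yaw-a+np.pi)%(2*np.pi)-np.pi
    N=n or max(1,int(np.ceil(max(np.linalg.norm(t-p)/(vmax*1.2),abs(da)/0.079))))
    while True:
        rows=[];q=p.copy();b=a;ok=True
        for i in range(N):
            w=(t-q)/(N-i); d=(yaw-b+np.pi)%(2*np.pi)-np.pi; d/=(N-i)
            ex=np.array([np.cos(b),np.sin(b),0]); ey=np.array([np.sin(b),-np.cos(b),0]); ez=np.array([0,0,-1.])
            r=np.round([w@ex/.04,w@ey/.04,w@ez/.04,-d/.08],dec)
            if np.abs(r).max()>1: ok=False
            rows.append(r.tolist()); q=q+.04*(r[0]*ex+r[1]*ey+r[2]*ez); b-=.08*r[3]
        if ok: break
        N+=1
    for i in range(0,N,5): print(rows[i:i+5])
    print('end',q.round(4),np.degrees(b).round(2))
    return rows
E
python3 - <<'E'
from h import *
s=ctrl.state(); a=yaw_of(s['tcp_rot']); p=s['eef_pos']; print(np.degrees(a))
P=pix2plane('wrist',[[280,110],[280,20],[20,110],[540,110],[280,200],[280,250]],0.011)-p
ex=np.array([np.cos(a),np.sin(a),0]); ey=np.array([np.sin(a),-np.cos(a),0])
print((P@np.c_[ex,ey]).round(3))
# view: put middle of spanner (about x+10,y-15 mm) at pixel 280,110
yaw=np.radians(50-90)
plan([.570-0.12*np.cos(np.radians(50)),-.232-.12*np.sin(np.radians(50)),.2],yaw)
E
```

```text
-71.56018422820011
[[ 0.005 -0.088]
 [ 0.005 -0.196]
 [-0.367 -0.118]
 [ 0.385 -0.12 ]
 [ 0.005  0.017]
 [ 0.005  0.081]]
[[-0.54, -0.83, 0.03, -0.63], [-0.5, -0.86, 0.03, -0.63], [-0.45, -0.88, 0.03, -0.63], [-0.41, -0.9, 0.03, -0.62], [-0.36, -0.92, 0.03, -0.63]]
[[-0.31, -0.94, 0.03, -0.62], [-0.27, -0.95, 0.03, -0.63], [-0.22, -0.96, 0.03, -0.62], [-0.17, -0.97, 0.04, -0.63], [-0.12, -0.98, 0.03, -0.62]]
[[-0.08, -0.99, 0.04, -0.63]]
end [ 0.4927 -0.3239  0.1999] -39.98
```

Call:
play_rows(
  rows=[
    [[-0.54, -0.83, 0.03, -0.63], [-0.5, -0.86, 0.03, -0.63], [-0.45, -0.88, 0.03, -0.63], [-0.41, -0.9, 0.03, -0.62], [-0.36, -0.92, 0.03, -0.63]],
  ],
)

```text
time: 1.35
eef_pos: [0.3456, -0.508, 0.208]
tcp_rot: [2.76, -1.501, 0.0]
force: [0.7, 0.5, -0.2]
finger_gap: 0.0913
```

Call:
play_rows(
  rows=[
    [[-0.31, -0.94, 0.03, -0.62], [-0.27, -0.95, 0.03, -0.63], [-0.22, -0.96, 0.03, -0.62], [-0.17, -0.97, 0.04, -0.63], [-0.12, -0.98, 0.03, -0.62]],
  ],
)

```text
time: 1.85
eef_pos: [0.469, -0.3538, 0.2017]
tcp_rot: [2.925, -1.145, 0.001]
force: [0.3, -0.0, -0.3]
finger_gap: 0.091
```

Call:
play_rows(
  rows=[
    [[-0.08, -0.99, 0.04, -0.63], [0, -0.75, 0, 0], [0, 0, 0, 0], [0, 0, 0, 0]],
  ],
)

```text
time: 2.25
eef_pos: [0.5122, -0.3007, 0.1999]
tcp_rot: [2.953, -1.072, -0.0]
force: [0.3, -0.4, -0.4]
finger_gap: 0.0911
```

Run:
```python
from h import *
s=ctrl.state(); print(s['time'],s['eef_pos'],np.degrees(yaw_of(s['tcp_rot'])),np.abs(s['qvel']).max())
cp=ctrl.camera_params('wrist')
p,d=ctrl.capture('wrist')
o=ctrl.outline_of('wrist','hook_mid')
for k in o: print(k['score'],k['extent'])
m=o[0]['mask']; q,f=fithook('wrist',m,[.57,-.232,.873],[0,.004,.009,.011],cp); print(q.round(4),np.degrees(q[2]),f)
r=render('wrist',cp,*q[:3],[0,.004,.009,.011],q[3])
v=p.copy()
c,_=cv2.findContours((r>.5).astype(np.uint8),0,1); cv2.drawContours(v,c,-1,(255,0,0),1)
c,_=cv2.findContours(m.astype(np.uint8),0,1); cv2.drawContours(v,c,-1,(0,255,0),1)
save('w1',np.vstack([v])); np.save('w1p.npy',p)
```

```text
2.25 [ 0.51215978 -0.30067049  0.19993427] -39.91067156194475 0.02757075511401019
0.8 [270.0, 41.3, 59.5, 131.3]
0.8 [126.0, 142.9, 85.2, 110.3]
0.7 [49.5, 45.7, 44.6, 29.7]
0.62 [319.8, 0.0, 47.6, 10.3]
[  0.5716  -0.2326   0.8788 -54.2582] 50.35419700550645 0.07489746809005737
```

View pics/w1.png

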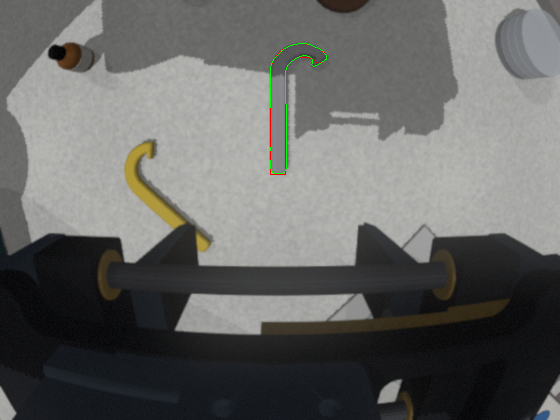

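Run:
```python
from h import *
y=np.radians(50.35-90)
plan([.5716,-.2326,.06],y)
plan([.5716,-.2326,.002],y,start=[.5716,-.2326,.06,y],n=3)
```

```text
[[0.01, -0.57, 0.87, -0.02], [0.01, -0.57, 0.88, -0.02], [0.01, -0.57, 0.87, -0.02], [0.02, -0.57, 0.88, -0.02]]
end [ 0.5716 -0.2328  0.0599] -39.64
[[0.0, 0.0, 0.48, -0.0], [0.0, 0.0, 0.48, -0.0], [0.0, 0.0, 0.49, -0.0]]
end [ 0.5716 -0.2326  0.002 ] -39.65
```

Call:
play_rows(
  rows=[
    [[0.01, -0.57, 0.87, -0.02], [0.01, -0.57, 0.88, -0.02], [0.01, -0.57, 0.87, -0.02], [0.02, -0.57, 0.88, -0.02], [0, 0, 0, 0]],
  ],
)

```text
time: 2.85
eef_pos: [0.5702, -0.2306, 0.0556]
tcp_rot: [-2.955, 1.064, 0.009]
force: [-1.0, 1.1, 0.2]
finger_gap: 0.0913
```

Call:
play_rows(
  rows=[
    [[0, 0, 0.48, 0], [0, 0, 0.48, 0], [0, 0, 0.35, 0], [0, 0, 0, 0], [0, 0, 0, 0]],
  ],
)

```text
time: 3.35
eef_pos: [0.572, -0.2329, 0.0082]
tcp_rot: [2.955, -1.066, 0.001]
force: [0.0, -0.0, -0.0]
finger_gap: 0.0914
```

Run:
```python
from h import *
s=ctrl.state(); print(s['time'],s['eef_pos'],np.degrees(yaw_of(s['tcp_rot'])),s['force'])
p,d=ctrl.capture('wrist');save('w2',p)
```

```text
3.35 [ 0.57199652 -0.23288323  0.00819014] -39.65307299653871 [ 0.04380519 -0.00580578 -0.04501678]
```

View pics/w2.png

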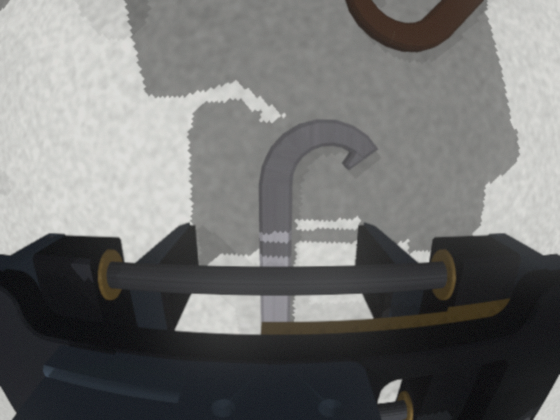

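Call:
play_rows(
  rows=[
    [[0, 0, 0.15, 0], [0, 0, 0, 0]],
  ],
)

```text
time: 3.6
eef_pos: [0.5719, -0.2322, 0.0015]
tcp_rot: [2.956, -1.065, 0.0]
force: [-0.2, 0.5, -0.3]
finger_gap: 0.0913
```

Call:
play_rows(
  rows=[
    [[0, 0, 0, 0], [0, 0, 0, 0], [0, 0, 0, 0], [0, 0, 0, 0], [0, 0, 0, 0]],
  ],
  gripper=0,
)

```text
time: 4.1
eef_pos: [0.572, -0.2322, 0.0016]
tcp_rot: [-2.956, 1.065, -0.0]
force: [-0.2, -0.5, -0.0]
finger_gap: 0.054
```

Call:
play_rows(
  rows=[
    [[0, 0, 0, 0], [0, 0, 0, 0], [0, 0, 0, 0]],
  ],
)

```text
time: 4.4
eef_pos: [0.572, -0.2322, 0.0015]
tcp_rot: [-2.956, 1.065, 0.0]
force: [-0.6, -0.4, -0.9]
finger_gap: 0.03
```

Call:
play_rows(
  rows=[
    [[0, 0, 0, 0], [0, 0, 0, 0], [0, 0, 0, 0], [0, 0, 0, 0]],
  ],
)

```text
time: 4.8
eef_pos: [0.572, -0.2322, 0.0015]
tcp_rot: [-2.956, 1.065, 0.0]
force: [0.4, 0.2, -1.4]
finger_gap: 0.018
```

Call:
play_rows(
  rows=[
    [[0, 0, -0.2, 0], [0, 0, -0.3, 0], [0, 0, -0.5, 0], [0, 0, 0, 0]],
  ],
)

```text
time: 5.2
eef_pos: [0.5736, -0.2329, 0.0445]
tcp_rot: [2.955, -1.064, 0.006]
force: [0.2, -0.4, -3.0]
finger_gap: 0.0176
```

Run:
```python
from h import *
s=ctrl.state(); print(s['time'],s['eef_pos'],np.degrees(yaw_of(s['tcp_rot'])),s['force'],s['finger_gap'],s['wrist_torque'])
p,d=ctrl.capture('wrist');save('w3',p)
```

```text
5.2 [ 0.57357712 -0.23289878  0.04448449] -39.60997625278438 [ 0.15021306 -0.40185505 -3.03907341] 0.01758966400329813 [ 0.02003566 -0.06086564 -0.02813849]
```

View pics/w3.png

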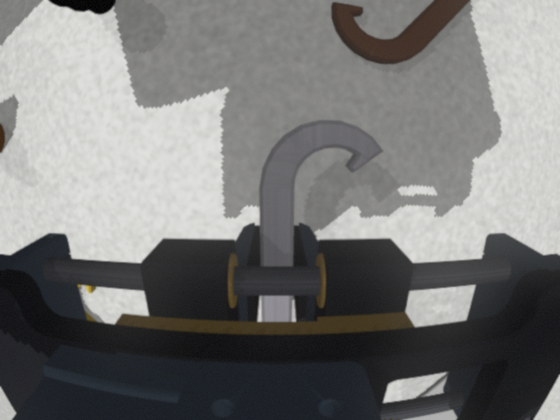

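Run:
```python
from h import *
plan([.5737,-.2329,.12],np.radians(-39.6),n=2)
plan([.595,.10,.2],np.radians(8.5),start=[.5737,-.2329,.12,np.radians(-39.6)])
```

```text
[[0.01, -0.0, -0.96, -0.0], [0.01, -0.01, -0.96, -0.0]]
end [ 0.5738 -0.2328  0.1199] -39.61
[[-0.44, -0.61, -0.18, -0.95], [-0.4, -0.65, -0.18, -0.95], [-0.35, -0.67, -0.18, -0.95], [-0.29, -0.7, -0.18, -0.96], [-0.24, -0.72, -0.18, -0.95]]
[[-0.19, -0.74, -0.18, -0.96], [-0.13, -0.75, -0.18, -0.95], [-0.07, -0.75, -0.18, -0.96], [-0.01, -0.76, -0.19, -0.95], [0.04, -0.76, -0.18, -0.96]]
[[0.11, -0.74, -0.19, -0.95]]
end [0.5951 0.0998 0.2   ] 8.48
```

Call:
play_rows(
  rows=[
    [[0, 0, -0.9, 0], [0, 0, -0.96, 0], [-0.22, -0.3, -0.18, -0.48]],
  ],
)

```text
time: 5.55
eef_pos: [0.5747, -0.2188, 0.1266]
tcp_rot: [2.975, -1.008, 0.008]
force: [0.3, -0.5, -2.2]
finger_gap: 0.0175
```

Call:
play_rows(
  rows=[
    [[-0.42, -0.63, -0.18, -0.95], [-0.37, -0.66, -0.18, -0.95], [-0.32, -0.69, -0.18, -0.96], [-0.27, -0.71, -0.18, -0.95], [-0.22, -0.73, -0.18, -0.96]],
  ],
)

```text
time: 6.05
eef_pos: [0.5816, -0.064, 0.1581]
tcp_rot: [-3.114, 0.419, 0.002]
force: [0.2, -0.2, -3.7]
finger_gap: 0.0174
```

Call:
play_rows(
  rows=[
    [[-0.16, -0.74, -0.18, -0.95], [-0.1, -0.75, -0.18, -0.96], [-0.04, -0.75, -0.18, -0.95], [0.02, -0.76, -0.18, -0.96], [0.06, -0.6, 0, -0.8]],
  ],
)

```text
time: 6.55
eef_pos: [0.5913, 0.0811, 0.1876]
tcp_rot: [-3.137, -0.162, 0.0]
force: [0.7, -0.2, -2.7]
finger_gap: 0.0177
```

Run:
```python
from h import *
s=ctrl.state(); print(s['time'],s['eef_pos'],np.degrees(yaw_of(s['tcp_rot'])),s['force'],s['finger_gap'],s['wrist_torque'])
plan([.595,.10,.2],np.radians(8.5))
```

```text
6.55 [0.59133422 0.08107871 0.18759509] 5.897340089208391 [ 0.65804054 -0.24782961 -2.73348051] 0.017702930646870733 [-0.01104286 -0.11338122  0.02518612]
[[0.14, -0.46, -0.31, -0.57]]
end [0.595 0.1   0.2  ] 8.51
```

Call:
play_rows(
  rows=[
    [[0, 0, 0, 0], [0, 0, 0, 0]],
  ],
)

```text
time: 6.75
eef_pos: [0.5909, 0.0796, 0.1868]
tcp_rot: [3.138, 0.156, -0.002]
force: [0.1, 0.5, -1.4]
finger_gap: 0.0176
```

Run:
```python
from h import *
s=ctrl.state(); print(s['time'],s['eef_pos'],np.degrees(yaw_of(s['tcp_rot'])),np.abs(s['qvel']).max())
import pickle
cp=ctrl.camera_params('wrist')
p,d=ctrl.capture('wrist')
v=p.copy(); M={}
for n,c in [('tray',(0,255,0)),('double_mid',(255,255,0)),('hook_mid',(255,0,0))]:
    o=ctrl.outline_of('wrist',n); M[n]=o
    for k in o[:2]: print(n,k['score'],k['extent'])
    if o: cc,_=cv2.findContours(o[0]['mask'].astype(np.uint8),0,1); cv2.drawContours(v,cc,-1,c,1)
save('w4',v); save('w4raw',p); pickle.dump((cp,p,d,M,s),open('w4.pkl','wb'))
```

```text
6.75 [0.59086047 0.07960388 0.18675237] 5.691665041561981 0.025043845557258044
tray 0.56 [184.0, 0.0, 202.4, 155.1]
tray 0.22 [260.1, 117.8, 123.2, 203.1]
double_mid 0.67 [299.9, 0.0, 39.6, 120.9]
hook_mid 0.66 [262.9, 119.2, 123.0, 203.8]
```

View pics/w4.png

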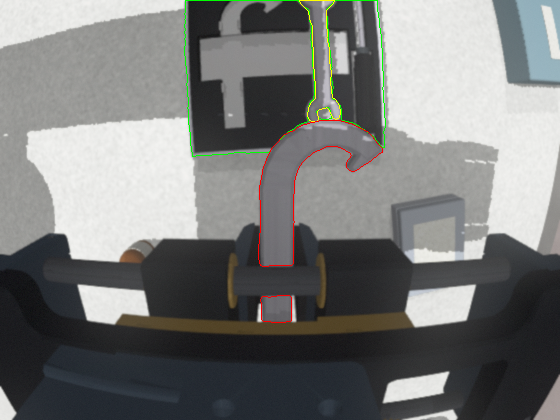

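View pics/w4raw.png

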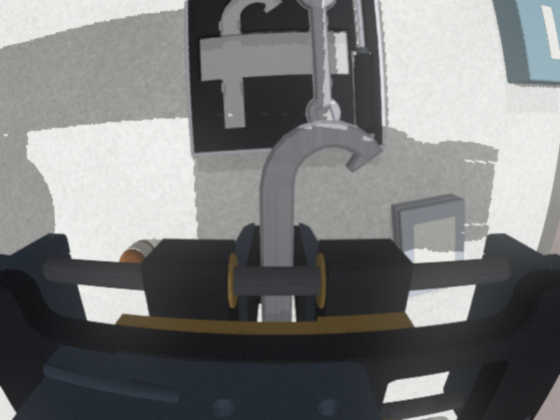

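Run:
```python
from h import *
plan([.60,.135,.17],np.radians(8.5))
```

```text
[[0.18, -0.69, 0.22, -0.32], [0.19, -0.69, 0.22, -0.32]]
end [0.6    0.1349 0.1698] 8.5
```

Call:
play_rows(
  rows=[
    [[0.18, -0.69, 0.22, -0.32], [0.19, -0.69, 0.22, -0.32], [0, 0, 0, 0], [0, 0, 0, 0], [0, 0, 0, 0]],
  ],
)

```text
time: 7.45
eef_pos: [0.6003, 0.1348, 0.1704]
tcp_rot: [3.133, 0.233, 0.0]
force: [-0.0, -0.9, -2.7]
finger_gap: 0.0178
```

```bash
cat > look.py <<'E'
import sys,pickle
from h import *
def look(tag,names):
    s=ctrl.state(); print(s['time'],s['eef_pos'],np.degrees(yaw_of(s['tcp_rot'])).round(3),np.abs(s['qvel']).max().round(4),s['force'].round(1),s['finger_gap'])
    cp=ctrl.camera_params('wrist'); p,d=ctrl.capture('wrist'); M={}
    for n in names:
        M[n]=ctrl.outline_of('wrist',n)
        for k in M[n][:2]: print(n,k['score'],k['extent'])
    save(tag,p); pickle.dump((cp,p,d,M,s),open(tag+'.pkl','wb')); return cp,p,d,M,s
E
python3 - <<'E'
from look import *
look('w5',['hook_mid'])
E
```

```text
7.45 [0.60027539 0.13475153 0.1704346 ] 8.502 0.0044 [-0.  -0.9 -2.7] 0.01775160280684151
hook_mid 0.97 [262.0, 116.6, 121.7, 206.6]
```

View pics/w5.png

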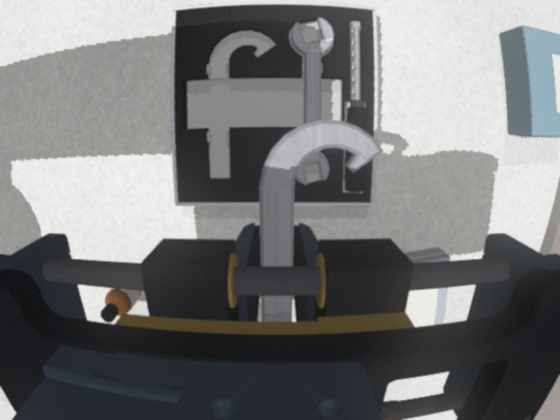

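```bash
cat > tray.py <<'E'
from look import *
def rect(x0,x1,y0,y1): 
    # dense
    n=20; t=np.linspace(0,1,n)
    return np.r_[np.c_[x0+(x1-x0)*t,0*t+y0],np.c_[0*t+x1,y0+(y1-y0)*t],np.c_[x1+(x0-x1)*t,0*t+y1],np.c_[0*t+x0,y1+(y0-y1)*t]]
def dens(P,n=8):
    Q=np.r_[P,P[:1]]; t=np.linspace(0,1,n,endpoint=False)[:,None]
    return np.concatenate([Q[i]+(Q[i+1]-Q[i])*t for i in range(len(P))])
S=3
def fill(polys,cp,p,zs,shape=(420,560)):
    out=None
    for z in zs:
        m=np.zeros((shape[0]*S,shape[1]*S),np.uint8)
        for P in polys:
            uv=(world2pix('wrist',place(P,p[0],p[1],p[2],z),cp)+.5)*S-.5
            cv2.fillPoly(m,[np.round(uv*16).astype(np.int32)],1,shift=4)
        out=m if out is None else out&m
    return cv2.resize(out.astype(np.float32),shape[::-1],interpolation=cv2.INTER_AREA)
def tray_template(cp,p,end):
    outer=fill([rect(-.104,.104,-.103,.103)],cp,p,[.025])
    hp=dens(hookpoly(end,1.8))+np.array([0,.055])
    tr=rect(-.025,.025,.011-.079,.011+.079)
    cut=fill([hp,tr],cp,p,[.024]); 
    fl1=fill([hp],cp,p,[.015]); fl2=fill([tr],cp,p,[.008])
    L=np.minimum(cut,np.maximum(fl1,fl2))
    return outer,L
def fit_tray(cp,img,occ,p0,end=-60,verbose=0):
    g=cv2.cvtColor(img,cv2.COLOR_RGB2GRAY).astype(np.float32)
    ign=cv2.dilate(occ.astype(np.uint8),np.ones((7,7)))
    def comps(q):
        p=[q[0]/1000,q[1]/1000,q[2]/100]; return tray_template(cp,p,end)
    def f(q):
        p=[q[0]/1000,q[1]/1000,q[2]/100]
        outer,L=comps(q)
        # region: hook cutout + trough part, y -20..90
        reg=fill([rect(-.095,.095,-.018,.095)],cp,p,[.024])>.5
        tip=fill([rect(.036,.09,-.018,.01)],cp,p,[.024])>.5
        reg&=~tip; reg&=ign==0
        a=L[reg]; b=g[reg]; 
        c=np.corrcoef(a,b)[0,1]
        return 1-c
    x0=np.array([p0[0]*1000,p0[1]*1000,p0[2]*100]); s=np.array([[0,0,0],[3,0,0],[0,3,0],[0,0,2]])
    for k in range(2):
        r=minimize(f,x0,method='Nelder-Mead',options=dict(initial_simplex=x0+s/(1+2*k),xatol=.02,fatol=1e-6,maxiter=200)); x0=r.x
    return np.array([x0[0]/1000,x0[1]/1000,x0[2]/100]),r.fun
E
cat > t.py <<'E'
from tray import *
cp,p,d,M,s=pickle.load(open('w5.pkl','rb'))
mask=M['hook_mid'][0]['mask']
a=yaw_of(s['tcp_rot']); tcp=s['eef_pos']
# tray init from corners
C=pix2plane('wrist',[[176,10],[376,11],[372,205],[177,205]],.025,cp); print(C.round(4),C.mean(0))
T,f=fit_tray(cp,p,mask,[C[:,0].mean(),C[:,1].mean(),np.radians(98.5)]); print('tray',T.round(4),np.degrees(T[2]),f)
zm=tcp[2]+.004
m2=mask.copy(); 
# ignore rows below the finger bar: mask handle reconstruct, crop rows>=225
occ=np.arange(420)[:,None]>=222
def fh(x0):
    def fun(q):
        r=render('wrist',cp,q[0]/1000,q[1]/1000,q[2]/100,[zm-.0055,zm-.0015,zm+.0035,zm+.0055],q[3]*3,S=3); r=r*~occ; mf=(mask&~occ).astype(np.float32)
        return 1-np.minimum(r,mf).sum()/np.maximum(r,mf).sum()
    x0=np.array([x0[0]*1000,x0[1]*1000,x0[2]*100,-20]); st=np.array([[0]*4,[4,0,0,0],[0,4,0,0],[0,0,4,0],[0,0,0,4]])
    for k in range(2):
        r=minimize(fun,x0,method='Nelder-Mead',options=dict(initial_simplex=x0+st/(k+1),xatol=.02,fatol=1e-6,maxiter=250)); x0=r.x
    return np.array([x0[0]/1000,x0[1]/1000,x0[2]/100,x0[3]*3]),r.fun
H,f=fh([tcp[0],tcp[1],a+np.pi/2]); print('hook',H.round(4),np.degrees(H[2]),f)
e=H[:2]-tcp[:2]; ex=np.array([np.cos(a),np.sin(a)]); ey=np.array([np.sin(a),-np.cos(a)])
print('hook in tool xy mm',e@ex*1000,e@ey*1000,'rel yaw',np.degrees(H[2]-a)-90)
v=p.copy()
o,L=tray_template(cp,T,-60)
for m,c in [(o,(0,255,0)),(L,(255,0,0)),(render('wrist',cp,*H[:3],[zm-.0055,zm+.0055],H[3]),(0,0,255))]:
    cc,_=cv2.findContours((m>.5).astype(np.uint8),1,1); cv2.drawContours(v,cc,-1,c,1)
save('w5fit',cv2.resize(v[0:260,150:400],None,fx=2.3,fy=2.3,interpolation=cv2.INTER_CUBIC))
E
time python3 t.py
```

```text
[[0.4716 0.3112 0.025 ]
 [0.6712 0.3397 0.025 ]
 [0.6994 0.1398 0.025 ]
 [0.4999 0.1101 0.025 ]] [0.58553835 0.22519958 0.025     ]
tray [0.5838 0.2267 1.7181] 98.4391904739847 0.021534461409613126
hook [  0.6001   0.1343   1.7175 -52.2692] 98.40466589986846 0.06178915500640869
hook in tool xy mm -0.20071315459263148 0.3812566746964676 rel yaw -0.0975645325176373
real	0m6.476s
user	0m7.887s
sys	0m2.971s
```

View pics/w5fit.png

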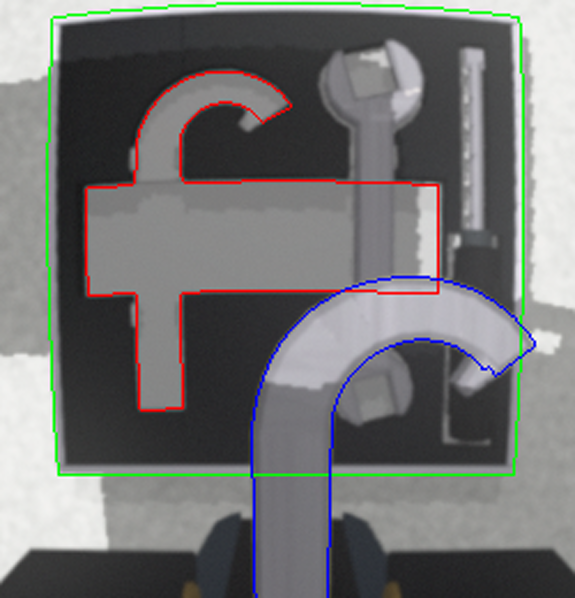

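```bash
cat > tgt.py <<'E'
from h import *
def target(T,off,rel,x=0,y=.055):
    ty=np.array([-np.sin(T[2]),np.cos(T[2])]); tx=np.array([np.cos(T[2]),np.sin(T[2])])
    home=T[:2]+y*ty+x*tx; a=T[2]-np.pi/2-rel
    ex=np.array([np.cos(a),np.sin(a)]); ey=np.array([np.sin(a),-np.cos(a)])
    return home-off[0]*ex-off[1]*ey,a
E
python3 - <<'E'
from tgt import *
t,a=target([.5838,.2267,1.7181],[-.0002,.0004],np.radians(-.1)); print(t,np.degrees(a))
plan([*t,.08],a)
E
```

```text
[0.52953401 0.21905283] 8.539878781426737
[[-0.36, -0.59, 0.57, -0.0], [-0.36, -0.59, 0.57, -0.0], [-0.36, -0.58, 0.56, -0.01], [-0.36, -0.59, 0.57, -0.0]]
end [0.5295 0.2192 0.0798] 8.54
```

Call:
play_rows(
  rows=[
    [[-0.36, -0.59, 0.57, 0], [-0.36, -0.59, 0.57, 0], [-0.36, -0.58, 0.56, -0.01], [-0.36, -0.59, 0.57, 0], [0, 0, 0, 0]],
  ],
)

```text
time: 8.05
eef_pos: [0.5259, 0.2203, 0.0769]
tcp_rot: [3.132, 0.237, -0.007]
force: [-1.0, -1.0, -2.3]
finger_gap: 0.0175
```

Call:
play_rows(
  rows=[
    [[0, 0, 0, 0], [0, 0, 0, 0]],
  ],
)

```text
time: 8.25
eef_pos: [0.5305, 0.2195, 0.0805]
tcp_rot: [-3.132, -0.235, -0.003]
force: [0.3, 1.2, -3.2]
finger_gap: 0.0178
```

Run:
```python
from look import *
look('w6',['hook_mid'])
```

```text
8.25 [0.53046241 0.21952122 0.08046673] 8.565 0.0047 [ 0.3  1.2 -3.2] 0.01783668441963936
hook_mid 0.59 [258.8, 116.5, 128.1, 205.6]
```

View pics/w6.png

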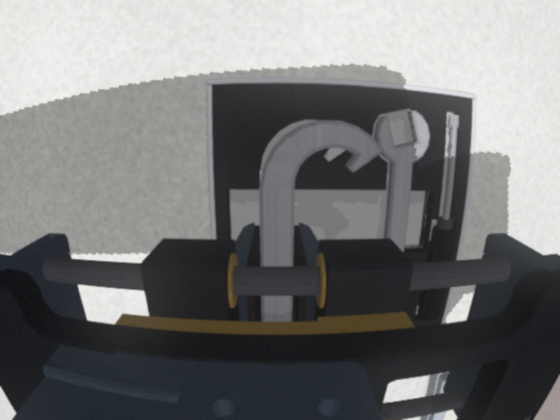

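```bash
cat > ov.py <<'E'
from tray import *
def overlay(tag,T,H,zm,end=-60,crop=(60,270,170,490)):
    cp,p,d,M,s=pickle.load(open(tag+'.pkl','rb'))
    v=cv2.resize(p,None,fx=3,fy=3,interpolation=cv2.INTER_CUBIC)
    def dr(P,z,pose,c):
        uv=(world2pix('wrist',place(P,*pose,z),cp)+.5)*3-.5
        cv2.polylines(v,[np.round(uv).astype(np.int32)],True,c,1,cv2.LINE_AA)
    dr(rect(-.104,.104,-.103,.103),.025,T,(0,255,0))
    dr(rect(-.025,.025,.011-.079,.011+.079),.024,T,(255,0,0))
    dr(dens(hookpoly(end,1.8))+np.array([0,.055]),.024,T,(255,255,0))
    if H is not None: dr(dens(hookpoly(end)),zm+.0055,H[:3],(0,128,255))
    if H is not None: dr(dens(hookpoly(end)),zm-.0055,H[:3],(0,128,255))
    y0,y1,x0,x1=crop; w=v[y0*3:y1*3,x0*3:x1*3]; k=min(800/w.shape[1],600/w.shape[0],1); save(tag+'ov',cv2.resize(w,None,fx=k,fy=k,interpolation=cv2.INTER_AREA))
E
python3 - <<'E'
from ov import *
s=pickle.load(open('w6.pkl','rb'))[4]; a=yaw_of(s['tcp_rot']); ex=np.array([np.cos(a),np.sin(a)]); ey=np.array([np.sin(a),-np.cos(a)])
H=np.r_[s['eef_pos'][:2]-.0002*ex+.0004*ey,a+np.pi/2-np.radians(.1)]
overlay('w6',[.5838,.2267,1.7181],H,s['eef_pos'][2]+.004)
E
```

```text
(no output)
```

View pics/w6ov.png

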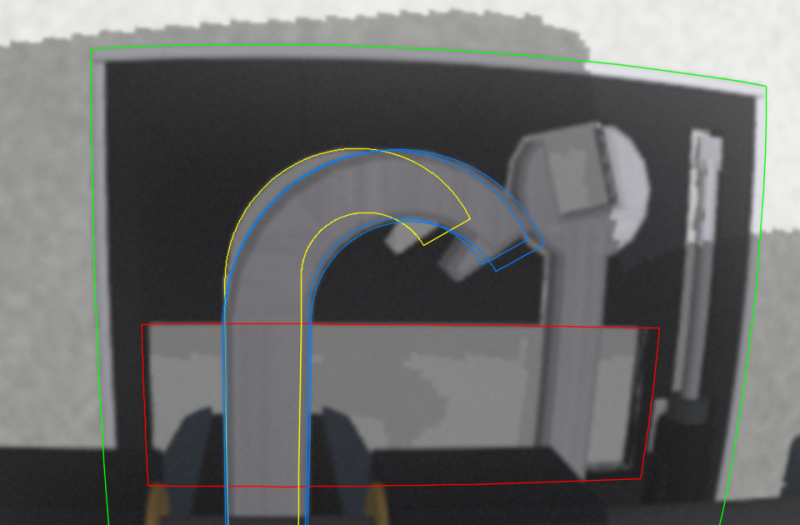

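Run:
```python
from tray import *
cp,p,d,M,s=pickle.load(open('w6.pkl','rb'))
g=cv2.cvtColor(p,cv2.COLOR_RGB2GRAY).astype(np.float32)
occ=np.zeros((420,560),bool); occ[M['hook_mid'][0]['mask']]=1; occ[222:]=1
occ=cv2.dilate(occ.astype(np.uint8),np.ones((5,5)))>0
def f(q):
    P=[q[0]/1000,q[1]/1000,1.7181]; outer,L=tray_template(cp,P,-60)
    reg=fill([rect(-.095,.095,-.018,.095)],cp,P,[.024])>.5; reg&=~occ
    reg&=~(fill([rect(.036,.09,-.018,.02)],cp,P,[.024])>.5)
    return 1-np.corrcoef(L[reg],g[reg])[0,1]
r=minimize(f,[583.8,226.7],method='Nelder-Mead',options=dict(initial_simplex=np.array([[583.8,226.7],[586,226.7],[583.8,229]]),xatol=.02,fatol=1e-6)); print(r.x,r.fun,f([583.8,226.7]))
```

```text
[583.89149532 226.73825817] 0.016839907979272373 0.017136134393177294
```

Run:
```python
from tgt import *
t,a=target([.5839,.2267,1.7181],[-.0002,.0004],np.radians(-.1)); print(t,np.degrees(a))
s=ctrl.state(); print(s['eef_pos'])
plan([*t,.032],a,n=3,dec=3)
```

```text
[0.52963401 0.21905283] 8.539878781426737
[0.53043682 0.21947687 0.08046946]
[[-0.007, 0.002, 0.404, 0.001], [-0.007, 0.003, 0.404, 0.001], [-0.007, 0.003, 0.404, 0.0]]
end [0.5297 0.219  0.032 ] 8.54
```

Call:
play_rows(
  rows=[
    [[-0.007, 0.003, 0.404, 0], [-0.007, 0.003, 0.404, 0], [-0.007, 0.003, 0.404, 0], [0, 0, 0, 0], [0, 0, 0, 0]],
  ],
)

```text
time: 8.85
eef_pos: [0.5281, 0.2193, 0.0302]
tcp_rot: [3.132, 0.236, -0.003]
force: [0.3, -0.1, -2.3]
finger_gap: 0.0177
```

Run:
```python
from tgt import *
t,a=target([.5839,.2267,1.7181],[-.0002,.0004],np.radians(-.1)); 
s=ctrl.state(); print(s['time'],s['eef_pos'],np.degrees(yaw_of(s['tcp_rot'])),s['force'])
plan([*t,.024],a,n=2,dec=3)
```

```text
8.85 [0.5280502  0.21926017 0.03019747] 8.606817726917141 [ 0.34871465 -0.11809394 -2.25312087]
[[0.019, 0.006, 0.077, 0.007], [0.019, 0.005, 0.078, 0.008]]
end [0.5296 0.2191 0.024 ] 8.54
```

Call:
play_rows(
  rows=[
    [[0, 0, 0, 0], [0, 0, 0, 0]],
  ],
)

```text
time: 9.05
eef_pos: [0.5289, 0.2196, 0.0316]
tcp_rot: [-3.132, -0.236, -0.001]
force: [0.5, 0.3, -2.5]
finger_gap: 0.0173
```

Run:
```python
from tgt import *
t,a=target([.5839,.2267,1.7181],[-.0002,.0004],np.radians(-.1)); 
s=ctrl.state(); print(s['time'],s['eef_pos'],np.degrees(yaw_of(s['tcp_rot'])),s['force'])
plan([*t,.024],a,n=2,dec=3)
```

```text
9.05 [0.52894713 0.21959648 0.03159538] 8.608745852821137 [ 0.52580617  0.32943129 -2.53855663]
[[0.007, 0.008, 0.095, 0.008], [0.008, 0.008, 0.095, 0.007]]
end [0.5296 0.2191 0.024 ] 8.54
```

Call:
play_rows(
  rows=[
    [[0.015, 0.012, 0.05, 0.01], [0, 0, 0.05, 0], [0, 0, 0.05, 0], [0, 0, 0.04, 0], [0, 0, 0, 0]],
  ],
)

```text
time: 9.55
eef_pos: [0.529, 0.219, 0.0232]
tcp_rot: [3.133, 0.234, -0.001]
force: [0.6, 0.1, -3.4]
finger_gap: 0.018
```

Run:
```python
from look import *
look('w7',['hook_mid'])
```

```text
9.55 [0.52901823 0.21897222 0.02316489] 8.557 0.0042 [ 0.6  0.1 -3.4] 0.017972195000133927
hook_mid 0.76 [261.7, 117.5, 120.2, 203.4]
```

View pics/w7.png

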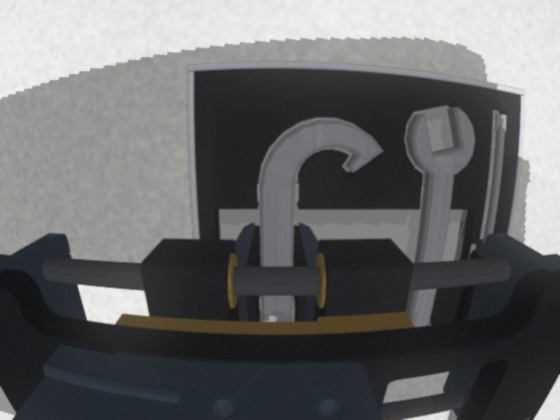

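Call:
play_rows(
  rows=[
    [[0, 0, 0.03, 0], [0, 0, 0.02, 0], [0, 0, 0, 0]],
  ],
)

```text
time: 9.95
eef_pos: [0.5294, 0.2191, 0.0216]
tcp_rot: [-3.133, -0.234, -0.001]
force: [1.0, 0.4, 2.0]
finger_gap: 0.0178
```

Run:
```python
from h import *
s=ctrl.state(); print(s['time'],s['eef_pos'],np.degrees(yaw_of(s['tcp_rot'])),s['force'],s['finger_gap'],s['wrist_torque'])
```

```text
9.95 [0.52941096 0.21913066 0.02163027] 8.556140387297026 [1.00793846 0.40359694 2.04956381] 0.01775966517856179 [-0.09153201 -0.03378022 -0.05023727]
```

Call:
play_rows(
  rows=[
    [[0, 0, 0, 0], [0, 0, 0, 0], [0, 0, 0, 0], [0, 0, 0, 0]],
  ],
  gripper=0.33,
)

```text
time: 10.35
eef_pos: [0.5292, 0.219, 0.0214]
tcp_rot: [-3.133, -0.234, 0.0]
force: [-0.6, 1.0, 0.5]
finger_gap: 0.0304
```

Call:
play_rows(
  rows=[
    [[0, 0, -0.2, 0], [0, 0, -0.4, 0], [0, 0, -0.4, 0], [0, 0, 0, 0]],
  ],
)

```text
time: 10.75
eef_pos: [0.5308, 0.2197, 0.0645]
tcp_rot: [-3.132, -0.234, -0.006]
force: [0.1, 0.4, 0.1]
finger_gap: 0.0305
```

Call:
play_rows(
  rows=[
    [[0, 0, 0, 0], [0, 0, 0, 0], [0, 0, 0, 0], [0, 0, 0, 0], [0, 0, 0, 0]],
  ],
  gripper=0,
)

```text
time: 11.25
eef_pos: [0.529, 0.2189, 0.0611]
tcp_rot: [3.133, 0.234, -0.001]
force: [-0.2, -0.4, -0.4]
finger_gap: 0.0005
```

Run:
```python
from look import *
look('w8',['hook_mid'])
```

```text
11.25 [0.5289893  0.21894782 0.06111405] 8.558 0.0037 [-0.2 -0.4 -0.4] 0.0005476616520182968
hook_mid 0.71 [264.0, 119.8, 99.1, 200.5]
```

View pics/w8.png

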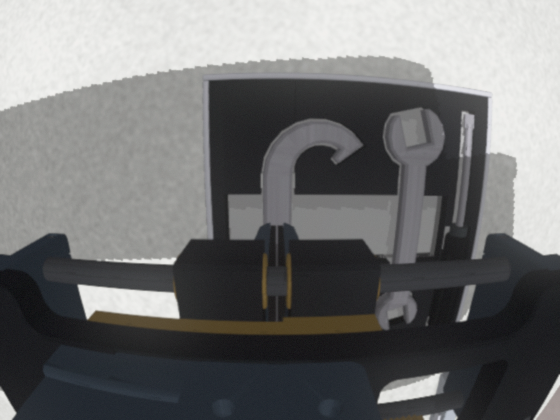

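Call:
play_rows(
  rows=[
    [[0.01, 0, 0.3, 0], [0, 0, 0.3, 0], [0, 0, 0.05, 0], [0, 0, 0, 0], [0, 0, 0, 0]],
  ],
)

```text
time: 11.85
eef_pos: [0.5296, 0.2191, 0.0354]
tcp_rot: [3.133, 0.234, -0.0]
force: [0.3, -0.4, 0.7]
finger_gap: 0.0
```

Call:
play_rows(
  rows=[
    [[0, 0, 0.03, 0], [0, 0, 0.03, 0], [0, 0, 0.03, 0], [0, 0, 0, 0]],
  ],
)

```text
time: 12.25
eef_pos: [0.5297, 0.2191, 0.0319]
tcp_rot: [-3.133, -0.234, -0.0]
force: [-0.4, 0.3, 0.7]
finger_gap: 0.0004
```

Call:
play_rows(
  rows=[
    [[0, 0, 0.03, 0], [0, 0, 0.02, 0], [0, 0, 0, 0]],
  ],
)

```text
time: 12.55
eef_pos: [0.5296, 0.2192, 0.0302]
tcp_rot: [-3.133, -0.235, 0.0]
force: [-2.5, -0.5, 7.2]
finger_gap: 0.0006
```

Call:
play_rows(
  rows=[
    [[0, 0, 0.03, 0], [0, 0, 0.02, 0], [0, 0, 0, 0]],
  ],
)

```text
time: 12.85
eef_pos: [0.5295, 0.2191, 0.028]
tcp_rot: [-3.133, -0.234, 0.0]
force: [-0.8, -0.0, 2.5]
finger_gap: 0.0002
```

Call:
play_rows(
  rows=[
    [[0, 0, 0.03, 0], [0, 0, 0.02, 0], [0, 0, 0, 0]],
  ],
)

```text
time: 13.15
eef_pos: [0.5296, 0.2191, 0.0263]
tcp_rot: [3.133, 0.234, -0.0]
force: [-4.1, -1.3, 12.7]
finger_gap: 0.0005
```

Call:
play_rows(
  rows=[
    [[0, 0, 0.02, 0], [0, 0, 0, 0], [0, 0, 0, 0]],
  ],
)

```text
time: 13.45
eef_pos: [0.5296, 0.2191, 0.0262]
tcp_rot: [3.133, 0.234, -0.001]
force: [-10.0, -2.8, 27.4]
finger_gap: 0.0005
```

Call:
play_rows(
  rows=[
    [[0, 0, -0.15, 0], [0, -0.85, 0, 0], [0, 0, 0, 0], [0, 0, 0.08, 0], [0, 0, 0, 0]],
  ],
)

```text
time: 13.95
eef_pos: [0.5241, 0.2522, 0.0273]
tcp_rot: [3.132, 0.234, -0.001]
force: [-0.5, -0.5, -0.7]
finger_gap: 0.0004
```

Call:
play_rows(
  rows=[
    [[0, 0, 0.03, 0], [0, 0, 0.03, 0], [0, 0, 0, 0]],
  ],
)

```text
time: 14.25
eef_pos: [0.5245, 0.2522, 0.0262]
tcp_rot: [3.133, 0.234, -0.001]
force: [-8.1, -4.0, 20.1]
finger_gap: 0.0006
```

Call:
play_rows(
  rows=[
    [[0, 0, -0.15, 0], [0, 0.85, 0, 0], [0, 0.85, 0, 0], [0, 0, 0.07, 0], [0, 0, 0, 0]],
  ],
)

```text
time: 14.75
eef_pos: [0.5347, 0.1847, 0.0285]
tcp_rot: [3.133, 0.232, -0.0]
force: [0.8, -0.0, -0.3]
finger_gap: 0.0005
```

Call:
play_rows(
  rows=[
    [[0, 0, 0.03, 0], [0, 0, 0.03, 0], [0, 0, 0, 0]],
  ],
)

```text
time: 15.05
eef_pos: [0.5346, 0.1862, 0.0263]
tcp_rot: [-3.133, -0.236, -0.0]
force: [-0.3, -0.5, 2.2]
finger_gap: 0.0004
```

Call:
play_rows(
  rows=[
    [[0, 0, 0.025, 0], [0, 0, 0, 0], [0, 0, 0, 0]],
  ],
)

```text
time: 15.35
eef_pos: [0.5346, 0.1861, 0.0262]
tcp_rot: [-3.133, -0.236, 0.0]
force: [-6.6, -1.4, 21.7]
finger_gap: 0.0004
```

Run:
```python
from tgt import *
s=ctrl.state(); p=s['eef_pos']; print(p)
t,a=target([.5839,.2267,1.7181],[0,0],0,y=-.037); print(t,np.degrees(a))
plan([*t,.065],a,start=[p[0],p[1],.065,yaw_of(s['tcp_rot'])])
```

```text
[0.53463469 0.18613819 0.02621298]
[0.62049931 0.23213055] 8.439878781426737
[[0.76, -0.27, 0.0, 0.01], [0.77, -0.27, 0.0, 0.01], [0.76, -0.28, 0.0, 0.02]]
end [0.6203 0.2322 0.065 ] 8.42
```

Call:
play_rows(
  rows=[
    [[0, 0, -0.5, 0], [0, 0, -0.5, 0], [0.76, -0.27, 0, 0.01], [0.77, -0.27, 0, 0.01], [0.76, -0.28, 0, 0.01]],
  ],
)

```text
time: 15.85
eef_pos: [0.6213, 0.2326, 0.0655]
tcp_rot: [-3.133, -0.232, -0.001]
force: [-0.1, 0.8, 0.6]
finger_gap: 0.0006
```

Call:
play_rows(
  rows=[
    [[0, 0, 0, 0], [0, 0, 0, 0], [0, 0, 0, 0]],
  ],
)

```text
time: 16.15
eef_pos: [0.6192, 0.2313, 0.0648]
tcp_rot: [3.133, 0.231, -0.002]
force: [0.1, 0.4, -0.5]
finger_gap: 0.0007
```

Run:
```python
from ov import *
look('w9',['double_mid'])
overlay('w9',[.5839,.2267,1.7181],None,0,crop=(0,300,60,480))
```

```text
16.15 [0.61923155 0.23133913 0.06480849] 8.444 0.0062 [ 0.1  0.4 -0.5] 0.0006532391389674465
double_mid 0.73 [247.7, 100.4, 61.9, 207.8]
```

View pics/w9ov.png

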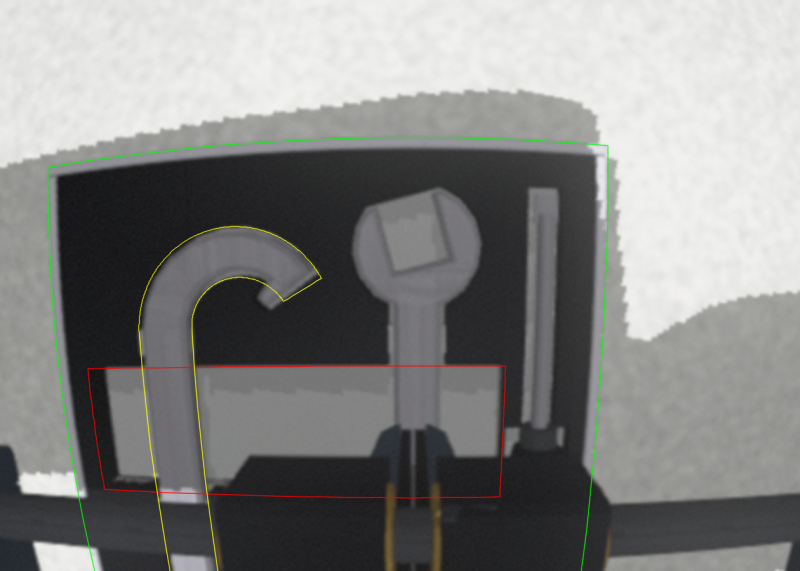

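Call:
play_rows(
  rows=[
    [[0.03, -0.02, 0.35, 0], [0, 0, 0.35, 0], [0, 0, 0.05, 0], [0, 0, 0, 0], [0, 0, 0, 0]],
  ],
)

```text
time: 16.75
eef_pos: [0.6214, 0.2324, 0.0352]
tcp_rot: [3.133, 0.231, -0.0]
force: [0.3, -0.3, -0.5]
finger_gap: 0.0004
```

Call:
play_rows(
  rows=[
    [[0, 0, 0.03, 0], [0, 0, 0.03, 0], [0, 0, 0, 0]],
  ],
)

```text
time: 17.05
eef_pos: [0.6215, 0.2325, 0.0329]
tcp_rot: [-3.133, -0.231, -0.0]
force: [-0.6, -0.2, -0.6]
finger_gap: 0.0003
```

Call:
play_rows(
  rows=[
    [[0, 0, 0.03, 0], [0, 0, 0.02, 0], [0, 0, 0, 0]],
  ],
)

```text
time: 17.35
eef_pos: [0.6216, 0.2325, 0.0313]
tcp_rot: [-3.133, -0.231, -0.0]
force: [-1.0, -1.1, 5.4]
finger_gap: 0.0003
```

Call:
play_rows(
  rows=[
    [[0, 0, 0.03, 0], [0, 0, 0.02, 0], [0, 0, 0, 0]],
  ],
)

```text
time: 17.65
eef_pos: [0.6218, 0.2326, 0.0296]
tcp_rot: [-3.133, -0.231, -0.001]
force: [-2.1, -0.2, 9.0]
finger_gap: 0.0004
```

Call:
play_rows(
  rows=[
    [[0, 0, 0.03, 0], [0, 0, 0.02, 0], [0, 0, 0, 0]],
  ],
)

```text
time: 17.95
eef_pos: [0.6216, 0.2325, 0.0271]
tcp_rot: [-3.133, -0.231, -0.001]
force: [-0.1, -0.3, 3.5]
finger_gap: 0.0004
```

Call:
play_rows(
  rows=[
    [[0, 0, 0.03, 0], [0, 0, 0, 0], [0, 0, 0, 0]],
  ],
)

```text
time: 18.25
eef_pos: [0.6217, 0.2326, 0.0263]
tcp_rot: [-3.133, -0.231, -0.001]
force: [-2.5, 0.0, 10.5]
finger_gap: 0.0005
```

Call:
play_rows(
  rows=[
    [[0, 0, 0.02, 0], [0, 0, 0, 0], [0, 0, 0, 0]],
  ],
)

```text
time: 18.55
eef_pos: [0.6217, 0.2326, 0.0262]
tcp_rot: [-3.133, -0.231, -0.0]
force: [-8.4, -2.1, 23.0]
finger_gap: 0.0003
```

Call:
play_rows(
  rows=[
    [[0, 0, -0.15, 0], [0, -0.85, 0, 0], [0, 0, 0, 0], [0, 0, 0.08, 0], [0, 0, 0, 0]],
  ],
)

```text
time: 19.05
eef_pos: [0.6161, 0.2655, 0.027]
tcp_rot: [3.133, 0.231, -0.001]
force: [-0.2, 0.3, -0.5]
finger_gap: 0.0007
```

Call:
play_rows(
  rows=[
    [[0, 0, 0.03, 0], [0, 0, 0.02, 0], [0, 0, 0, 0]],
  ],
)

```text
time: 19.35
eef_pos: [0.6165, 0.2654, 0.0263]
tcp_rot: [3.133, 0.23, -0.001]
force: [-6.1, -2.8, 12.9]
finger_gap: 0.0006
```

Home at this end; now the other pair.

Call:
play_rows(
  rows=[
    [[0, 0, -0.15, 0], [0, 0.85, 0, 0], [0, 0.85, 0, 0], [0, 0, 0.09, 0], [0, 0, 0, 0]],
  ],
)

```text
time: 19.85
eef_pos: [0.6264, 0.1979, 0.0278]
tcp_rot: [3.133, 0.228, -0.001]
force: [-1.4, 0.8, -0.4]
finger_gap: 0.0005
```

Call:
play_rows(
  rows=[
    [[0, 0, 0.03, 0], [0, 0, 0.025, 0], [0, 0, 0, 0]],
  ],
)

```text
time: 20.15
eef_pos: [0.6265, 0.1995, 0.0263]
tcp_rot: [3.133, 0.232, 0.0]
force: [-2.5, -3.2, 7.1]
finger_gap: 0.0003
```

Call:
play_rows(
  rows=[
    [[0, 0, 0.02, 0], [0, 0, 0, 0], [0, 0, 0, 0]],
  ],
)

```text
time: 20.45
eef_pos: [0.6265, 0.1995, 0.0262]
tcp_rot: [3.133, 0.232, -0.0]
force: [-6.9, -4.9, 18.9]
finger_gap: 0.0004
```

Call:
play_rows(
  rows=[
    [[0, 0, -0.5, 0], [0, 0, -0.9, 0], [0, 0.6, -0.9, 0], [-0.4, 0.8, -0.9, 0], [-0.4, 0.8, -0.5, 0]],
  ],
)

```text
time: 20.95
eef_pos: [0.6086, 0.1078, 0.1754]
tcp_rot: [-3.133, -0.233, -0.005]
force: [-0.1, -1.3, 0.2]
finger_gap: 0.0005
```

Call:
play_rows(
  rows=[
    [[-0.4, 0.6, 0, 0], [0, 0, 0, 0], [0, 0, 0, 0], [0, 0, 0, 0]],
  ],
)

```text
time: 21.35
eef_pos: [0.5958, 0.0824, 0.1723]
tcp_rot: [-3.133, -0.232, 0.0]
force: [0.1, 0.7, -0.3]
finger_gap: 0.0004
```

Run:
```python
from ov import *
cp,p,d,M,s=look('w10',['hook_mid','double_mid'])
T=[.5839,.2267,1.7181]
overlay('w10',T,None,0,crop=(0,240,130,440))
# heights via depth
u,v=np.meshgrid(np.arange(560),np.arange(420)); a=(u-cp['cx'])/cp['fx'];b=(v-cp['cy'])/cp['fy'];r=np.hypot(a,b); k=np.where(r>1e-9,np.tan(r)/np.maximum(r,1e-9),1)
P=np.stack([a*k*d,-b*k*d,-d],-1)@Rm(cp['orientation']).T+cp['eye']
q=P-np.r_[T[:2],0]; c,sn=np.cos(T[2]),np.sin(T[2]); X=q[...,0]*c+q[...,1]*sn; Y=-q[...,0]*sn+q[...,1]*c
def h(n,x0,x1,y0,y1):
    m=(X>x0)&(X<x1)&(Y>y0)&(Y<y1)&(d>0); print(n,m.sum(),np.round(np.median(P[...,2][m])*1000,2) if m.any() else None)
h('face L',-.06,-.04,.0,.04);h('face R',.04,.06,.07,.09)
for x in (-.065,-.045,-.03,0,.03): h('hook %.3f'%x,x-.005,x+.005,.050,.060)
for t in (60,30,0,-30,-50): 
    cx,cy=.038+.028*np.cos(np.radians(t)),.055-.028+.028*np.sin(np.radians(t)); h('arc %d'%t,cx-.004,cx+.004,cy-.004,cy+.004)
for x in (-.065,-.04,-.03,0,.03,.04,.075): h('dbl %.3f'%x,x-.005,x+.005,-.042,-.032)
t,_=ctrl.capture('top'); save('topend',cv2.resize(t[60:300,100:380],None,fx=2.5,fy=2.5,interpolation=cv2.INTER_CUBIC))
```

```text
21.35 [0.59576181 0.08244005 0.17233344] 8.469 0.0062 [ 0.1  0.7 -0.3] 0.0004475945483228551
hook_mid 0.61 [384.2, 375.9, 25.4, 12.9]
hook_mid 0.59 [221.8, 0.0, 64.4, 124.6]
double_mid 0.98 [302.8, 1.0, 35.4, 130.2]
face L 858 24.47
face R 309 24.39
hook -0.065 102 26.33
hook -0.045 101 26.36
hook -0.030 101 26.45
hook 0.000 94 26.21
hook 0.030 91 26.38
arc 60 52 26.25
arc 30 0 None
arc 0 0 None
arc -30 0 None
arc -50 26 24.0
dbl -0.065 103 15.63
dbl -0.040 99 26.4
dbl -0.030 100 26.4
dbl 0.000 96 26.45
dbl 0.030 90 26.45
dbl 0.040 87 26.43
dbl 0.075 0 None
```

View pics/w10ov.png

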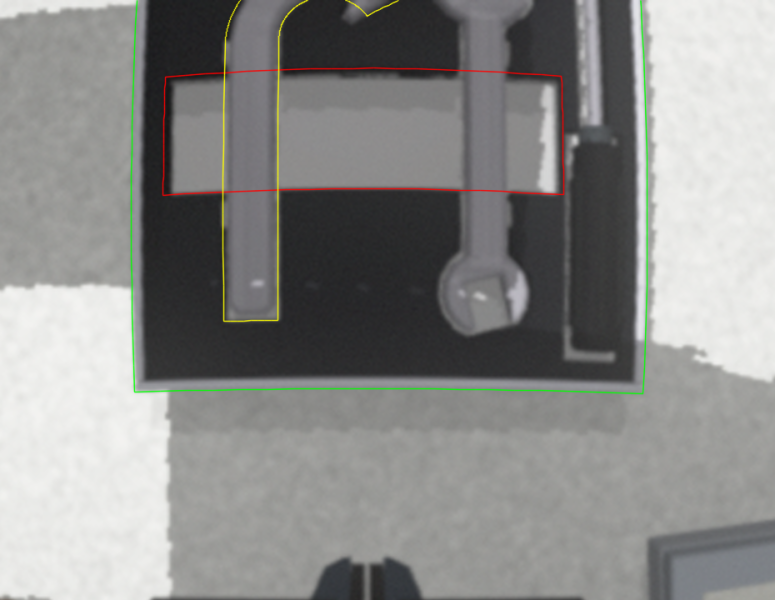

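View pics/topend.png

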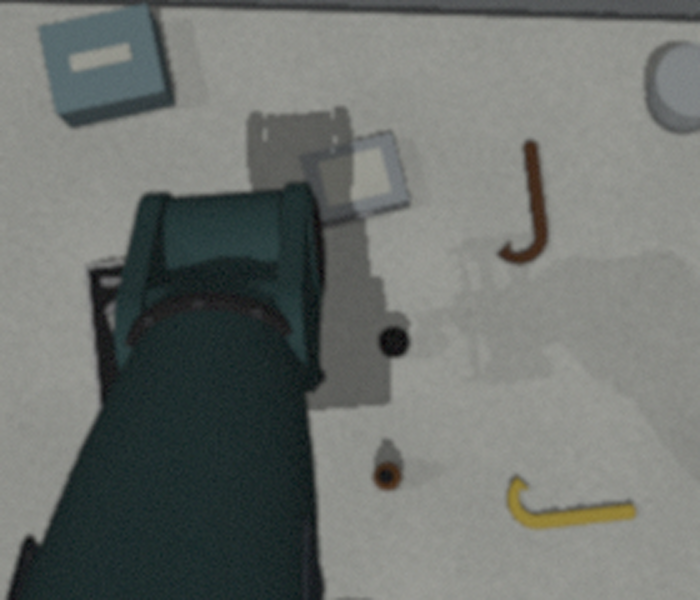

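Run:
```python
from h import *
s=ctrl.state(); print(s['time'],s['force'],np.abs(s['qvel']).max()); print(ctrl.sign_off())
```

```text
21.55 [-1.13496817 -0.3135868  -1.08264762] 0.006278058733279178
the job is handed in; nothing more can be done
None
```

Both spanners are pressed home in the tray, and I handed the job in at 21.6 s with the arm clear and touching nothing.

- **Hook spanner:** I picked the grey steel one rather than the brown or yellow look-alikes. I carried it over without a drop and laid it on its catches. I then pressed it with shut fingers in the middle (27 N) and over each catch pair (20–22 N).
- **Double spanner:** I pressed it next, the same way: 23 N in the middle, then 13 N and 19 N over the two catch pairs.
- **Height check:** When pressed, both spanners stopped at about 26.2 mm. The depth image showed 26.2–26.5 mm along both handles against the tray face at 24.4 mm, so about 2 mm proud and level.
- **Other objects:** In the last top view the slide box, oil bottle and eyepiece look undisturbed.
- **Not fully checked:** The far part of the hook's arc was out of view in the last wrist picture. The arm hid most of the tray in the last top view, so I judge the hook's height from the level handle. One reading on the double spanner (15.6 mm at x = −65 mm) is the cutout floor seen through the jaw opening, not a tilt.

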